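# Start up the injection microscope's light

### The job

Start up the microscope light with the closed fingertips, in this order: push the green half of the lamp supply's rocker down until it is fully on, then press the blue hand switch's key all the way down, then the green hand switch's key all the way down. Leave the red key up; do not pick up the switches or push them from their places, and leave everything else on the bench undisturbed.

Things in the scene. Friction and masses are not known exactly. Their poses are not given: they have to be found in the camera images.
- lamp_supply: The lamp supply: white cabinet 150 (x) x 110 (y) x 60 mm high, fixed to the table, with the green-and-white rocker in the middle of its top. Origin at the centre of its underside; its x axis points from the white half of the rocker to the green half.
- rocker (a joint): Power rocker in the lamp supply's top, a V-shaped paddle 68 mm long (along the cabinet's x) and 40 mm wide, on a pivot at mid length, parallel to the cabinet's y, 70 mm above the table. 0 rad = off: the white half lies level and the green half slopes up at 0.4 rad from the pivot, its free end 83 mm above the table. 0.4 rad = fully on: the green half lies level, 70 mm above the table, against a hard stop. It stays where it is left; about 3 N on the green half moves it.
- rocker_on (a point): Point to press on the green half: on its upper face, 24 mm from the pivot, mid width. It moves with the rocker, from 79 mm above the table (off) down to 70 mm (on).
- piezo_driver: Grey cabinet of the same size (150 x 110 x 60 mm) with a black dial (top 78 mm above the table) and a dark green display; fixed, not part of the job. Origin at the centre of its underside. The two cabinets may stand either way round, left and right.
- blue_switch: Loose hand switch with the blue key (homes the stage): white box 64 x 64 x 34 mm high, 0.3 to 0.6 kg, standing loose on the table. Origin at the centre of its underside. The three hand switches may stand in any order.
- blue_key (a joint): Round blue key, 38 mm across, in the middle of the blue switch's top. 0 m = up (top 14 mm above the box), 0.008 m = fully down (hard stop, top 6 mm above the box). It takes about 3 N to move and stays where it is left; it does not spring back.
- blue_key_top (a point): Centre of the blue key's top face, 48 mm above the table when up, 40 mm when fully down; moves with the key.
- green_switch: Loose hand switch with the green key (opens the lamp shutter): white box 64 x 64 x 34 mm high, 0.3 to 0.6 kg, standing loose on the table. Origin at the centre of its underside. The three hand switches may stand in any order.
- green_key (a joint): Round green key, 38 mm across, in the middle of the green switch's top. 0 m = up (top 14 mm above the box), 0.008 m = fully down (hard stop, top 6 mm above the box). It takes about 3 N to move and stays where it is left; it does not spring back.
- green_key_top (a point): Centre of the green key's top face, 48 mm above the table when up, 40 mm when fully down; moves with the key.
- red_switch: Loose hand switch with the red key (emergency stop, leave it alone): white box 64 x 64 x 34 mm high, 0.3 to 0.6 kg, standing loose on the table. Origin at the centre of its underside. The three hand switches may stand in any order.
- red_key (a joint): Round red key, 38 mm across, in the middle of the red switch's top. 0 m = up (top 14 mm above the box), 0.008 m = fully down (hard stop, top 6 mm above the box). It takes about 3 N to move and stays where it is left; it does not spring back.
- red_key_top (a point): Centre of the red key's top face, 48 mm above the table when up, 40 mm when fully down; moves with the key.
- dish: Bystander: round covered glass dish with a pale blue disc on top, 62 mm across, 15 mm high. Loose. Origin at the centre of its underside.
- reagent: Bystander: small green bottle with a blue cap and a paper label, 44 mm across, 85 mm high. Loose. Origin at the centre of its underside.
- slide_box: Bystander: blue slide box with a white lid, 51 x 35 x 28 mm high. Loose. Origin at the centre of its underside.
- tip_rack: Bystander: blue rack with rows of white tips, 75 x 110 x 48 mm high. Loose. Origin at the centre of its underside.
- beaker: Bystander: empty glass beaker, 66 mm across, 80 mm high. Loose. Origin at the centre of its underside.
- tube_block: Bystander: aluminium block with two rows of small tubes, 60 x 120 x 47 mm high. Loose. Origin at the centre of its underside.
- lens_can: Bystander: black lens can with a brass-coloured top, 49 mm across, 50 mm high. Loose. Origin at the centre of its underside.
Mind the look-alikes: they are no part of the job. What is shaped like the green_switch but pink or turquoise is not meant.

How it is judged:
On the way, in this order (a step that is already met when the one before it is completed fails the run):
1. the lamp supply's rocker is on, with both keys still up (value of joint rocker above 0.34 rad and value of joint each of blue_key, green_key below 0.003 m), for 0.2 s.
2. the blue key is fully down, with the green key still up (value of joint blue_key above 0.0065 m and value of joint rocker above 0.34 rad and value of joint green_key below 0.003 m), for 0.2 s.
3. the green key is fully down (value of joint each of green_key, blue_key above 0.0065 m and value of joint rocker above 0.34 rad), for 0.2 s.
At the end, for the whole second after the job is handed in: The rocker is on (above 0.34 rad), the blue and green keys are down (more than 6.5 of 8 mm), the red key is up (less than 2 mm down), the three hand switches stand flat and still within 40 mm of where they started, and every bystander is within 30 mm of where it started (all of step 3 and value of joint red_key below 0.002 m and distance of each of blue_switch, green_switch, red_switch from where it was at the start of the episode below 0.04 m and angle between each of blue_switch, green_switch, red_switch's own z axis and vertical below 0.1 rad and linear speed of each of blue_switch, green_switch, red_switch below 0.02 m/s and distance of each of dish, reagent, slide_box, tip_rack, beaker, tube_block, lens_can from where it was at the start of the episode below 0.03 m); the robot touches nothing.
It fails at once if the red key is pressed (2 mm or more) (value of joint red_key above 0.002 m).
It fails at once if a hand switch is lifted more than 12 mm or tipped by more than 0.3 rad (height (world z) of any of blue_switch, green_switch, red_switch above 0.012 m or angle between any of blue_switch, green_switch, red_switch's own z axis and vertical above 0.3 rad).
It fails at once if a hand switch is pushed more than 40 mm from its place (distance of any of blue_switch, green_switch, red_switch from where it was at the start of the episode above 0.04 m).
It fails at once if a bystander is moved more than 30 mm (distance of any of dish, reagent, slide_box, tip_rack, beaker, tube_block, lens_can from where it was at the start of the episode above 0.03 m).
It also fails if it takes over 48 s, if anything falls off the work surface, if the arm or the gripper's body presses on something with over 40 N, if the wrist force passes 120 N, or if a joint passes its speed limit or range.

### The arm

A 7-joint arm with a two-finger parallel gripper is mounted at the origin on the work surface. World frame = base frame: x ahead of the robot, y to its left, z up, the work surface at z = 0. Lengths are in m, angles in rad, forces in N, time in s.
With the tool pointing down it reaches from about 0.4 to 0.85 m from the base axis. Payload 10.4 kg.
Tool frame: the origin (TCP) lies midway between the tips of the shut fingers; the grasp point (between the pads) lies 19 mm behind it; z points along the fingers, y is the line along which they close (so a half turn about z gives the same grasp; the last joint's range is limited). The gripper opens to 87 mm and grips with 3 to 60 N. Pads are 19 mm wide; open, the fingers measure 117 mm over their backs; the gripper's body (75 mm by 190 mm) begins 51 mm behind the grasp point.
Start: joints at [-1.163, 0.332, -0.065, 1.46, 0.022, 1.35, -0.088], TCP at [0.261, 0.568, 0.223] pointing down, gripper open.
Joint ranges: [-2.6, 2.6], [-0.5, 2.12], [-1.47, 1.34], [0.16, 2.42], [-1.27, 4.41], [0.06, 2.06], [-2.6, 2.6]. Speed limits (rad/s): [2.22, 2.22, 2.79, 2.79, 3.14, 3.14, 3.14].

### API

Orientations are given as a unit quaternion [x, y, z, w].
In Python, from bench import r gives the robot as it stands.
- The arm moves only by the tool arm_command, never from a script. Its argument "moves" is one flat list of numbers, 4 for each row, row after row: the shift along the tool's x, y, z in cm, then the turn about the tool's z in degrees. A call has 1 to 12 rows; each row shifts and turns the commanded pose from where the row before left it, along the tool's axes as they then stand; what a row does not reach is not made up. A row lasts 1/12 s, in which the tool goes at most 41.7 mm and 7.16 degrees, less where a joint would pass 70% of its speed; a pose out of reach is approached as far as the arm can. A call with a gripper value outside its range is refused whole. "fingers" is the opening in per cent of the stroke, from 0 (shut) to 100 (fully open), set as the call begins (left out, the last holds). The fingers move at their own pace and stop on an object; "squeeze" is the grip in N (left out, the last holds). Time passes only in rows, so rows that do not move let the fingers close. It gives the time, the measured TCP pose, the force, the opening and the grip force at its end, in the units of the state.
- r.read_state(): the state, without advancing time (a new reading comes with each control period).
- r.camera(name): name is "side" or "top" or "wrist"; returns the picture (384x512x3 uint8, red, green, blue); there is no depth.
- r.camera_info(name): a dict with "fx", "fy", "cx", "cy" (pixels), "origin" and "attitude" of the camera in the world. Camera axes: x right, y up, looking along -z (the intrinsics and any distortion apply to the point x, -y, -z); pixel columns grow to the right and rows downward; lengths in m; the calibration is good to about 2 mm. A picture is of the moment at which its call begins: read the wrist's pose just before it. camera_info takes no time and is no camera call; for the wrist camera it gives the pose at the moment of the call.
- r.close_job(): hands the job in; it is judged then, once.
The state is a dict: "time": time; "joint_positions": joint angles; "joint_vel": joint speeds; "joint_torque": joint torques, N m; "ee_pos": TCP position; "eef_rot": TCP orientation; "ft_force": force on the tool from outside, world axes, zero at the start; "torque": the same for the moment, N m; "width": finger opening in m; "grip_force": force on a finger pad.
Only numpy, scipy, OpenCV 4.12 (cv2) and the standard library are available. Lean on these libraries where they do the work, as an engineer would, in place of code of your own. Each camera call takes 0.05 s, during which the arm holds its last target. There are 200 camera calls.

## Working session

There is one attempt and no reset: what is moved stays moved. The work goes in short steps, Python scripts to look and compute and a tool call to move; the robot and the scene stay as the last step left them, time stands still between calls to the robot, and variables do not carry over. Pictures are saved under pics/ and viewed, at most 10 in all, crops included, and the job is handed in when it is done.

Besides the shell and the picture viewer there is one more tool, called after "Request:" as name(argument=value, ...) on one line, values as JSON. arm_command: Moves the arm, as the interface text tells. Its arguments: {"type":"object","properties":{"moves":{"type":"array"},"fingers":{"type":"number"},"squeeze":{"type":"number"}},"required":["moves"]}

```bash
mkdir -p pics; python3 - <<'E'
from bench import r
import cv2
s=r.read_state();print(s['time'],s['ee_pos'],s['eef_rot'],s['width'])
for n in('top','side'):
    cv2.imwrite(f'pics/{n}0.png',r.camera(n)[:,:,::-1]); i=r.camera_info(n);print(n,i)
E
```

```text
0.0 [0.2608308  0.56751208 0.22172889] [ 2.13728969e-01  9.76892702e-01 -7.48848010e-04 -1.23284690e-04] 0.0872213012085099
top {'fx': 383.69423160223556, 'fy': 383.69423160223556, 'cx': 254.00239102831117, 'cy': 195.48960645205855, 'origin': array([0.5144457 , 0.01833942, 0.92021844]), 'attitude': array([ 0.01448009, -0.02376624, -0.69869167,  0.71488142])}
side {'fx': 455.7458836037106, 'fy': 455.7458836037106, 'cx': 256.9922908126898, 'cy': 184.8187238133238, 'origin': array([ 0.40124582, -0.68176439,  0.81533235]), 'attitude': array([ 0.36989983, -0.04631018, -0.12555125,  0.91938369])}
```

View pics/top0.png

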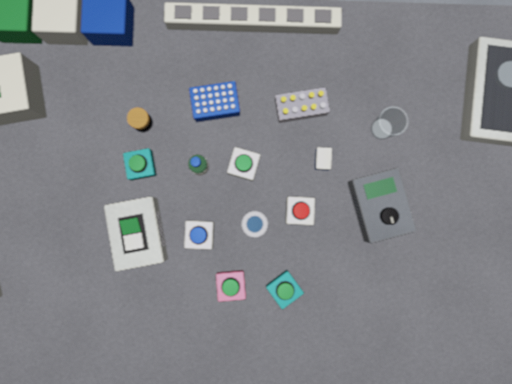

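View pics/side0.png

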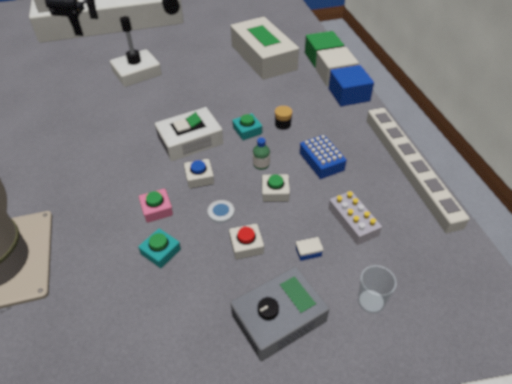

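Top view: the lamp supply is at about (135,234) with its green half toward the image top. The blue switch is at (198,235), the green switch (white box) at (243,163) and the red one at (301,211). The turquoise and pink boxes are decoys. Next I'll locate these in world coordinates.

```bash
cat > h.py <<'E'
import cv2,numpy as np
from scipy.spatial.transform import Rotation as R
def ray(i,u,v):
    d=R.from_quat(i['attitude']).apply([(u-i['cx'])/i['fx'],-(v-i['cy'])/i['fy'],-1]);return i['origin'],d
def onz(i,u,v,z):
    o,d=ray(i,u,v);return o+d*(z-o[2])/d[2]
def blob(im,c,rad,near):
    f=im.astype(int);a,b,g=f[...,0],f[...,2],f[...,1]
    m={'r':a-np.maximum(b,g),'g':g-np.maximum(a,b),'b':b-np.maximum(a,g)}[c]>40
    m=m.astype(np.uint8);k=np.zeros_like(m);cv2.circle(k,near,rad,1,-1)
    n,l,st,ce=cv2.connectedComponentsWithStats(m*k)
    j=1+np.argmax(st[1:,4]);return ce[j],st[j],l==j
def tri(i1,p1,i2,p2):
    o1,d1=ray(i1,*p1);o2,d2=ray(i2,*p2)
    t=np.linalg.lstsq(np.c_[d1,-d2],o2-o1,rcond=None)[0]
    a,b=o1+d1*t[0],o2+d2*t[1];return (a+b)/2,np.linalg.norm(a-b)
E
python3 - <<'E'
import cv2
from h import *
from bench import r
T=cv2.imread('pics/top0.png')[:,:,::-1];S=cv2.imread('pics/side0.png')[:,:,::-1]
it,is_=r.camera_info('top'),r.camera_info('side')
for n,c,pt,rt,ps,rs,z in [('rock','g',(131,226),16,(194,121),12,.079),('blue','b',(198,235),18,(198,167),15,.048),('green','g',(243,163),18,(276,181),15,.048),('red','r',(301,211),18,(246,236),18,.048),('reag','b',(196,162),8,(262,141),8,.085)]:
    a,sa,_=blob(T,c,rt,pt);b,sb,_=blob(S,c,rs,ps)
    print(n,a.round(1),sa,b.round(1),sb,onz(it,*a,z).round(4),onz(is_,*b,z).round(4),[np.round(x,4) for x in tri(it,a,is_,b)])
print('supply axis',onz(it,131,226,.079)-onz(it,134,242,.07))
E
```

```text
rock [129.7 225.8] [120 218  21  17 263] [193.2 119.5] [187 113  13  14 107] [0.4878 0.277  0.079 ] [0.4857 0.2718 0.079 ] [array([0.487 , 0.2788, 0.0735]), np.float64(0.0014)]
blue [197.8 234.8] [190 227  17  17 215] [197.6 166.2] [191 160  14  13 148] [0.47   0.1325 0.048 ] [0.4681 0.1285 0.048 ] [array([0.4691, 0.1331, 0.0435]), np.float64(0.0013)]
green [243.1 162.5] [236 155  15  16 191] [275.3 180.4] [269 175  14  12 131] [0.6367 0.034  0.048 ] [0.6358 0.0308 0.048 ] [array([0.637 , 0.0341, 0.0444]), np.float64(0.0003)]
red [300.9 210.2] [293 202  17  17 228] [245.6 234.4] [237 226  18  18 255] [ 0.5307 -0.1     0.048 ] [ 0.5288 -0.1046  0.048 ] [array([ 0.5303, -0.1006,  0.0426]), np.float64(0.0011)]
reag [195.1 161.4] [191 157  10  10  75] [260.7 140.8] [257 137   8   9  55] [0.6314 0.1382 0.085 ] [0.6296 0.1357 0.085 ] [array([0.6311, 0.1387, 0.0823]), np.float64(0.0013)]
supply axis [0.03515028 0.00521324 0.009     ]
```

Request:
arm_command(moves=[-3.32,-1.67,0.8,0,-3.32,-1.67,0.8,0,-3.32,-1.67,0.8,0,-3.32,-1.67,0.8,0,-3.32,-1.67,0.8,0,-3.32,-1.67,0.8,0,-3.32,-1.67,0.8,0,-3.32,-1.67,0.8,0,-3.32,-1.67,0.8,0,-3.32,-1.67,0.8,0,0,0,0,0,0,0,0,0], fingers=0)

```text
time: 1.1
ee_pos: [0.4939, 0.2749, 0.1417]
eef_rot: [0.216, 0.976, -0.001, -0.0]
ft_force: [-0.9, 1.0, -0.3]
width: 0.0149
grip_force: 0.0
```

```bash
python3 - <<'E'
from bench import r
from h import *
s=r.read_state();i=r.camera_info('wrist');w=r.camera('wrist')
print(s['ee_pos'],s['width'],i)
o=R.from_quat(i['attitude']).inv()
for z in (.14,.079):
    p=o.apply(np.r_[s['ee_pos'][:2],z]-i['origin']);print(z,i['cx']+i['fx']*p[0]/-p[2],i['cy']-i['fy']*p[1]/-p[2])
cv2.imwrite('pics/w1.png',w[:,:,::-1])
E
```

```text
[0.49387637 0.27494159 0.14174998] 0.014899329153699386 {'fx': 341.22160430962873, 'fy': 341.22160430962873, 'cx': 257.58595620857153, 'cy': 188.73902843955256, 'origin': array([0.42699961, 0.30680084, 0.30354406]), 'attitude': array([-0.11505831, -0.07344443,  0.53316155,  0.8349289 ])}
0.14 256.1233853481059 240.8087304678794
0.079 256.49120454338737 204.0316150872456
```

View pics/w1.png

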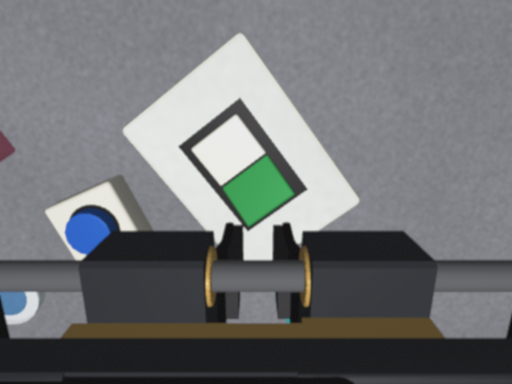

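The wrist view shows the green half centred near (258,190) and the white half near (228,150). The fingers, at rows 225-320, are still closing.

```bash
python3 - <<'E'
from bench import r
from h import *
s=r.read_state();i=r.camera_info('wrist')
w=cv2.imread('pics/w1.png')[:,:,::-1]
g,sg,_=blob(w,'g',50,(258,190));b,sb,_=blob(w,'b',40,(88,232))
G=onz(i,*g,.0766);W=onz(i,228,150,.070);B=onz(i,*b,.047)
a=(G-W)[:2];a/=np.linalg.norm(a);t=G[:2]+a*.006
Rt=R.from_quat(s['eef_rot']).inv()
print(g,sg,G,W,a,'press',t,'blue',B,s['width'],'shift cm',Rt.apply(np.r_[t-s['ee_pos'][:2],0])*100)
E
```

```text
[257.85092251 190.54095941] [ 223  156   71   70 2710] [0.48514717 0.28178587 0.0766    ] [0.45181573 0.27444506 0.07      ] [0.97659591 0.21508238] press [0.49100675 0.28307637] blue [0.46588956 0.13759315 0.047     ] 0.011127693670402679 shift cm [4.13291640e-01 4.60980875e-01 2.14758353e-05]
```

Request:
arm_command(moves=[0.2,0.25,2,0,0,0,2,0,0,0,1.5,0,0,0,0.5,0,0,0,0.3,0,0,0,0.3,0,0,0,0.2,0,0,0,0.2,0,0,0,0.2,0,0,0,0,0])

```text
time: 1.98
ee_pos: [0.4925, 0.2809, 0.0708]
eef_rot: [0.214, 0.977, 0.0, 0.0]
ft_force: [-1.0, 2.0, 1.1]
width: 0.0004
grip_force: 0.6
```

Request:
arm_command(moves=[0,0,0.2,0,0,0,0.2,0,0,0,0.1,0,0,0,0,0,0,0,0,0])

```text
time: 2.4
ee_pos: [0.4927, 0.2809, 0.07]
eef_rot: [0.214, 0.977, 0.001, 0.0]
ft_force: [-16.7, -7.8, 43.7]
width: 0.0005
grip_force: 22.2
```

Request:
arm_command(moves=[0,0,-2,0,0,0,-3,0,-0.98,-3.58,0,0,-0.98,-3.58,0,0,-0.98,-3.58,0,0,-0.98,-3.58,0,0,0,0,0,0,0,0,0,0])

```text
time: 3.07
ee_pos: [0.4679, 0.1317, 0.1157]
eef_rot: [0.216, 0.976, -0.0, 0.0]
ft_force: [-0.6, 1.7, -0.0]
width: 0.0005
grip_force: 0.0
```

```bash
python3 - <<'E'
from bench import r
from h import *
s=r.read_state();i=r.camera_info('wrist');w=r.camera('wrist')
print(s['ee_pos'],s['ft_force'])
t=r.camera('top');sd=r.camera('side')
cv2.imwrite('pics/w2.png',np.hstack([w[:,:,::-1],cv2.resize(sd[90:186,150:246],(384,384),interpolation=cv2.INTER_CUBIC)[:,:288,::-1]]))
b,sb,_=blob(w,'b',160,(256,190));print(b,sb,onz(i,*b,.048))
for p in ((s['ee_pos'][0],s['ee_pos'][1],.048),):
    q=R.from_quat(i['attitude']).inv().apply(np.array(p)-i['origin']);print(i['cx']-i['fx']*q[0]/q[2],i['cy']+i['fy']*q[1]/q[2])
E
```

```text
[0.46788896 0.13172013 0.11571213] [-0.62206626  1.71476895 -0.01927795]
[259.91725435 199.25811001] [ 234  174   53   52 2127] [0.46725654 0.13473852 0.048     ]
256.4106082648926 201.74974011901338
```

View pics/w2.png

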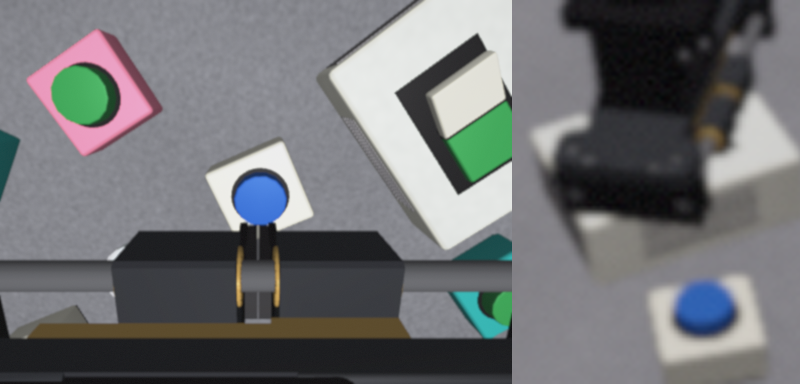

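The rocker is on: its white half is raised and its green half level. The tool is within 3 mm of the blue key's centre, so I'll press it now.

Request:
arm_command(moves=[0.1,0.2,2,0,0,0,2,0,0,0,2,0,0,0,0.5,0,0,0,0.3,0,0,0,0.3,0,0,0,0.2,0,0,0,0.2,0,0,0,0.2,0,0,0,0.1,0,0,0,0,0,0,0,0,0])

```text
time: 4.22
ee_pos: [0.4686, 0.137, 0.0401]
eef_rot: [0.214, 0.977, 0.001, 0.0]
ft_force: [-13.3, -2.9, 29.9]
width: 0.0006
grip_force: 15.4
```

Request:
arm_command(moves=[0,0,-2,0,0,0,-3,0,0,0,-3,0,-3.91,-0.47,0,0,-3.91,-0.47,0,0,-3.91,-0.47,0,0,-3.91,-0.47,0,0,-3.91,-0.47,0,0,0,0,0,0,0,0,0,0])

```text
time: 5.05
ee_pos: [0.6369, 0.0312, 0.117]
eef_rot: [0.215, 0.977, -0.001, 0.0]
ft_force: [-0.3, -0.1, -0.3]
width: 0.0007
grip_force: 0.0
```

```bash
python3 - <<'E'
from bench import r
from h import *
s=r.read_state();i=r.camera_info('wrist');w=r.camera('wrist')
print(s['ee_pos'],s['ft_force'])
b,sb,_=blob(w,'g',60,(256,200));B=onz(i,*b,.048);print(b,sb,B)
print(R.from_quat(s['eef_rot']).inv().apply(np.r_[(B-s['ee_pos'])[:2],0])*100)
cv2.imwrite('pics/w3.png',w[:,:,::-1])
E
```

```text
[0.63694344 0.0311986  0.11699516] [-0.27541615 -0.1333531  -0.28979406]
[260.99558824 197.54509804] [ 235  173   53   50 2040] [0.63586435 0.03519955 0.048     ]
[ 0.26609791  0.31766644 -0.00061778]
```

View pics/w3.png

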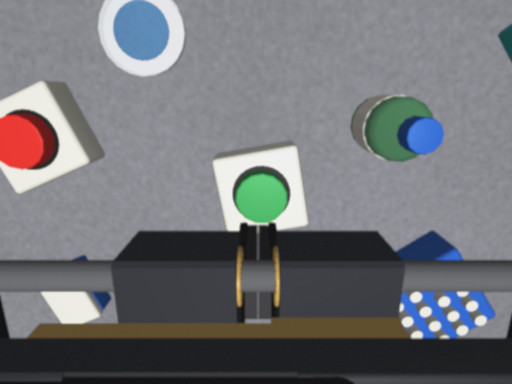

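The green key on a white box is centred under the tool at about (261,197), and the neighbouring items are clear of it. Pressing.

Request:
arm_command(moves=[0.2,0.2,2,0,0,0,2,0,0,0,2,0,0,0,0.6,0,0,0,0.3,0,0,0,0.3,0,0,0,0.2,0,0,0,0.2,0,0,0,0.2,0,0,0,0.1,0,0,0,0,0,0,0,0,0])

```text
time: 6.1
ee_pos: [0.6354, 0.0366, 0.0404]
eef_rot: [0.214, 0.977, 0.001, 0.001]
ft_force: [-6.7, 2.0, 15.1]
width: 0.0004
grip_force: 7.2
```

Request:
arm_command(moves=[0,0,0.1,0,0,0,0,0,0,0,0,0,0,0,-2,0,0,0,-3,0,0,0,-3,0,0,0,-3,0,0,0,-3,0,0,0,0,0,0,0,0,0])

```text
time: 6.93
ee_pos: [0.6361, 0.0358, 0.1798]
eef_rot: [0.214, 0.977, 0.001, 0.002]
ft_force: [0.4, -1.0, -1.1]
width: 0.0003
grip_force: 0.0
```

```bash
python3 - <<'E'
from bench import r
from h import *
s=r.read_state();print(s['ee_pos'],s['ft_force'])
cv2.imwrite('pics/w4.png',np.vstack([r.camera('wrist')[:220,:,::-1],r.camera('side')[80:300,:,::-1]]))
E
```

```text
[0.63609446 0.03578465 0.17976521] [ 0.37325102 -1.01133477 -1.08455557]
```

View pics/w4.png

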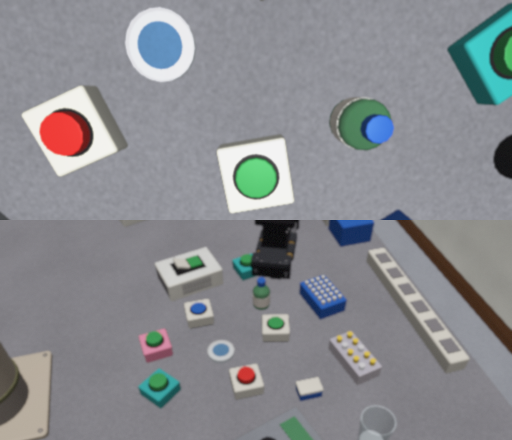

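The blue key at (199,308) and the green key at (256,177 in the wrist view, 276,323 in the side view) are both down. The red key is up, the rocker is on, and everything else is in place.

```bash
python3 -c "
from bench import r
print(r.close_job())"
```

```text
the job is handed in; nothing more can be done
None
```

The job is handed in: rocker on, then blue key down, then green key down, with the red key up and nothing else visibly moved in the final pictures; no verdict was returned.

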